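Get the measuring stick out of the half-covered tool case and hold it over the bowl

TASK

Take the wooden measuring stick out of the tool case: it is longer than the case's opening, so tilt it and draw it out slantwise, without forcing it against the case. Then hold it level across the middle of the old bowl, a few centimetres above the rim and not touching the bowl, ready to read its width, and finish still holding it there in the gripper. Do not touch the bowl or shift the other things.

Things in the scene. Friction and masses are not known exactly. Their poses are not given: they have to be found in the camera images.
- stick: straight pale wood measuring stick with brass ends, 260 mm long (its x), 18 mm wide (its y), 16 mm high (its z), about 70 g; origin at its very centre. It starts level inside the case, lying on two ribs, its x axis within 3 degrees of the case's x axis, about 110 to 135 mm of it at its -x end under the tray; its middle lies at y = -5 to +25 mm of the case.
- stick_near (a point): centre of the stick's -x end face (the end that starts hidden under the tray)
- stick_far (a point): centre of the stick's +x end face (the end that starts in the open part of the case)
- case: dark navy plastic tool case fixed to the table, 310 mm (x) by 217 mm (y) outside, inner space 300 by 200 mm, walls and floor 5 mm; origin on the table under its centre. Its x points from the tray-covered end to the open end, away from the robot, within 17 degrees of world x. Side walls and -x end wall are 84 mm high, the +x end wall 68 mm.
- case_tray_edge (a point): middle of the lower edge of the fixed flat dark grey tray that covers the case's whole width from its -x wall to this edge, at x = -15, z = 78 mm in the case's frame. The tray is 6 mm thick (top at 84 mm); pens fixed on it at its -x end reach up to 93 mm.
- case_end_wall (a point): middle of the top of the wall at the case's open +x end, 68 mm above the table, at x = 152 mm in the case's frame; the wall is 5 mm thick
- case_ribs (a point): point midway between the two ribs on the case's floor that carry the stick, at the height of their tops (20 mm above the table, 15 mm above the floor). The ribs run along y, 135 mm long, 12 mm thick, at x = -100 and +100 mm in the case's frame; between them there is free space under the stick.
- case_mouth (a point): centre of the case's opening, 84 mm above the table; the opening measures 165 mm along the case's x and 200 mm along its y
- bowl: old dark brown round bowl, empty, loose, 160 mm across the rim, 62 mm high, 0.6 kg; origin under its centre on the table. It stands to the side of the case, left or right.
- bowl_rim (a point): centre of the bowl's mouth, at rim height (62 mm above the table)
- torch: small aluminium torch 110 x 22 x 22 mm lying along x on the floor of the case beside the stick, its middle about 80 mm to the -y side of the case's centre line; origin under its centre; not to be moved
- cobble: grey stone, 62 mm across, 37 mm high, beyond the bowl; origin under its centre; not to be moved
- jar: small amber jar, 40 mm across, 50 mm high, on the robot's side of the bowl; origin under its centre; not to be moved
- pencil_box: flat cardboard box 100 (x) x 32 (y) x 18 mm beside the bowl; origin under its centre; not to be moved
- spool: wooden spool, 40 mm across, 32 mm high, on the table beyond the open end of the case; origin under its centre; not to be moved
- tape_roll: tan ring-shaped tape roll, 60 mm across, 20 mm high, lying flat in the middle of the table; origin under its centre; not to be moved
- loupe: black eye loupe, 38 mm across, 34 mm high, in the middle near the robot; origin under its centre; not to be moved
Things that resemble listed ones, but are neither listed nor needed, are in the scene too. Leave any blue or pink look-alike of the bowl alone.

How it is judged (in metres and radians):
On the way:
1. the stick is out through the opening: both its ends above the case's highest edge, held, not touching the case (height (world z) of each of stick_near, stick_far above 0.1 m and contact force between stick and case below 0.05 N and contact force between the fingers and stick above 1 N), for 0.1 s.
At the end, for the whole second after the job is handed in: Stick held still in the gripper, level within 9 degrees, its middle within 25 mm of the bowl's centre seen from above and 16 to 90 mm above the rim, touching neither bowl nor case; bowl within 15 mm and other things within 20 mm of their starts (contact force between the fingers and stick above 1 N and contact force between stick and bowl below 0.05 N and contact force between stick and case below 0.05 N and horizontal distance between stick and bowl_rim below 0.025 m and z of stick in the frame of bowl_rim between 0.016 and 0.09 m and angle between stick's own x axis and vertical between 1.4108 and 1.7308 rad and linear speed of stick below 0.03 m/s and angular speed of stick below 0.3 rad/s and distance of bowl from where it was at the start of the episode below 0.015 m and distance of each of torch, cobble, jar, pencil_box, spool, tape_roll, loupe from where it was at the start of the episode below 0.02 m); the arm keeps its last pose, push and grip.
It fails at once if the bowl is struck or leaned on by the stick or the robot (over 2 N) (contact force between any of stick, the arm, the fingers and bowl above 2 N).
It fails at once if the stick is forced against the case with more than 40 N (contact force between stick and case above 40 N).
It fails at once if another thing is shifted by more than 20 mm (distance of any of torch, cobble, jar, pencil_box, spool, tape_roll, loupe from where it was at the start of the episode above 0.02 m).
It also fails if it takes over 51 s, if anything falls off the work surface, if the arm or the gripper's body presses on something with over 40 N, if the wrist force passes 120 N, or if a joint passes its speed limit or range.

ROBOT

A 6-joint arm with a two-finger parallel gripper is mounted at the origin on the work surface. World frame = base frame: x ahead of the robot, y to its left, z up, the work surface at z = 0. Lengths are in mm, angles in rad, forces in N, time in s.
With the tool pointing down it reaches from about 400 to 925 mm from the base axis. Payload 12.5 kg.
Tool frame: the origin (TCP) lies on the mounting face of the last link; the fingertips stand 190 mm ahead of it and the grasp point (between the pads) lies 171 mm ahead of it; x points along the fingers, y is the direction in which the jaws open and shut, and the axes are right-handed (so a half turn about x gives the same grasp; the last joint's range is limited). The gripper opens to 95 mm and grips with 3 to 60 N. Pads are 20 mm wide; open, the fingers measure 119 mm over their backs; the gripper's body (75 mm by 180 mm) begins 59 mm behind the grasp point.
Start: joints at [1.024, 0.491, 1.559, -0, 1.092, -0.106], TCP at [266.642, 565.267, 404.761] pointing down, gripper open.
Joint ranges: [-3.1, 3.1], [-0.84, 2.19], [0.05, 2.79], [-1.13, 4.28], [0.06, 2.93], [-2.69, 2.69]. Speed limits (rad/s): [2.22, 2.22, 2.79, 3.14, 3.14, 3.14].

INTERFACE

Orientations are given as [roll, pitch, yaw] about the fixed x, y, z axes, in that order (R = Rz(yaw) Ry(pitch) Rx(roll)).
In Python, from cell import env, eyes gives the robot as it stands. The module is installed in compiled form; this text tells all that it offers.
- The arm moves only by the tool jog_arm, never from a script. Its argument "deltas" is one flat list of numbers, 7 for each row, row after row: the shift along the tool's x, y, z in mm, then the turn, a rotation vector about the tool's x, y, z in rad, then the opening, from 0 (shut) to 1 (fully open). A call has 1 to 10 rows; each row shifts and turns the pose as measured when the row begins, along the tool's axes as they then stand; what a row does not reach is not made up. A row lasts 1/8 s, in which the tool goes at most 62.5 mm and 10.7 degrees, less where a joint would pass 70% of its speed; a pose out of reach is approached as far as the arm can. A call is refused whole if a number of a shift passes 62.5 or a number of a turn 0.188, either way. A call with a gripper value outside its range is refused whole. The fingers move at their own pace and stop on an object; the grip force is fixed at half the most. Time passes only in rows, so rows that do not move let the fingers close. It gives the time, the measured TCP pose, the force and the opening at its end, in the units of the state.
- env.state(): the state, without advancing time (a new reading comes with each control period).
- eyes.read_camera(name): name is "scene" or "top" or "wrist"; returns a dict with "image" (480x640x3 uint8, red, green, blue), "fovy" (degrees; the focal length in pixels is half the picture's height over the tangent of half this angle, whatever the lens; pixels are square), "cx", "cy" (the principal point, pixels), "world_from_camera" (4x4, takes a point from camera to world coordinates). Camera axes: x right, y up, looking along -z (the intrinsics and any distortion apply to the point x, -y, -z); pixel columns grow to the right and rows downward; lengths in mm; the calibration is good to about 2 mm. A picture is of the moment at which its call begins. There is no depth.
- env.job_done(): hands the job in, once; it reports no verdict.
The state is a dict: "t": time; "joints": joint angles; "qvel": joint speeds; "tau": joint torques, N m; "eef_pos": TCP position; "tcp_rot": TCP orientation; "ft_force": force on the tool from outside, world axes, zero at the start; "moment": the same for the moment, N m; "opening": opening from 0.0 (shut) to 1.0 (fully open).
Only numpy, scipy, OpenCV 4.12 (cv2) and the standard library are available. Lean on these libraries where they do the work, as an engineer would, in place of code of your own. Each camera call takes 0.05 s, during which the arm holds its last target.

## Working session

There is one attempt and no reset: what is moved stays moved. The work goes in short steps, Python scripts to look and compute and a tool call to move; the robot and the scene stay as the last step left them, time stands still between calls to the robot, and variables do not carry over. Pictures are saved under pics/ and viewed, and the job is handed in when it is done.

Besides the shell and the picture viewer there is one more tool, called by a JSON object that holds its "method" and its "body". jog_arm: Moves the arm, as the interface text tells. Its arguments: {"type":"object","properties":{"deltas":{"type":"array","items":{"type":"number"}}},"required":["deltas"]}

```bash
mkdir -p pics; cat > h.py <<'E'
import numpy as np, cv2
from cell import env, eyes
from scipy.spatial.transform import Rotation as R
def grab(n,fn=None):
    c=eyes.read_camera(n)
    if fn: cv2.imwrite('pics/'+fn,c['image'][:,:,::-1])
    return c
def ray(c,u,v):
    f=240/np.tan(np.radians(c['fovy'])/2)
    T=np.array(c['world_from_camera'])
    d=T[:3,:3]@np.array([(u-c['cx'])/f,-(v-c['cy'])/f,-1])
    return T[:3,3],d
def onz(c,u,v,z):
    o,d=ray(c,u,v); return o+d*(z-o[2])/d[2]
def proj(c,p):
    f=240/np.tan(np.radians(c['fovy'])/2)
    T=np.array(c['world_from_camera']); q=T[:3,:3].T@(np.array(p)-T[:3,3])
    return c['cx']+f*q[0]/-q[2], c['cy']-f*q[1]/-q[2]
E
python3 - <<'E'
from h import *
print(env.state())
for n in ['scene','top','wrist']:
    c=grab(n,n+'0.png'); print(n,[ (k,v) for k,v in c.items() if k!='image'])
E
```

```text
{'t': 0.0, 'joints': array([ 1.02439353e+00,  4.91549507e-01,  1.55948189e+00, -2.01405588e-05,
        1.09170170e+00, -1.05625240e-01]), 'qvel': array([ 0.00124898, -0.00074678,  0.00044038,  0.00136013, -0.00114295,
        0.00213046]), 'tau': array([ 5.69244839e-04, -6.12635565e+01, -2.58194089e+01,  6.92756195e-02,
        4.81048494e-02, -7.45157809e-05]), 'eef_pos': array([266.62311056, 565.22597961, 404.15670397]), 'tcp_rot': array([-1.6607601 ,  1.56965575, -2.10152837]), 'ft_force': array([ 0.48477973,  0.43262118, -0.89313254]), 'moment': array([ 0.04383073, -0.00600057,  0.01603958]), 'opening': 0.9970773128823107}
scene [('fovy', 49.21286335462362), ('cx', 317.33508804046585), ('cy', 237.22562426202563), ('world_from_camera', array([[ 7.00565572e-01, -4.92947595e-01,  5.15955955e-01,
         1.06311556e+03],
       [ 7.13547867e-01,  4.91595770e-01, -4.99182372e-01,
        -5.42686674e+02],
       [-7.57101499e-03,  7.17869255e-01,  6.96136777e-01,
         8.15799207e+02],
       [ 0.00000000e+00,  0.00000000e+00,  0.00000000e+00,
         1.00000000e+00]]))]
top [('
[... 203 characters left out ...]
9870999e-01,  1.05843647e-03,  1.60270080e-02,
        -2.21976179e+01],
       [ 1.60040585e-02,  1.50271696e-01,  9.88515193e-01,
         1.06569770e+03],
       [ 0.00000000e+00,  0.00000000e+00,  0.00000000e+00,
         1.00000000e+00]]))]
wrist [('fovy', 71.42872840110124), ('cx', 319.0031667305192), ('cy', 239.9859139713448), ('world_from_camera', array([[ 4.27314437e-01, -8.78942159e-01, -2.11809000e-01,
         2.07013506e+02],
       [ 9.04102317e-01,  4.15118489e-01,  1.01368834e-01,
         5.93391230e+02],
       [-1.17150954e-03, -2.34813374e-01,  9.72039766e-01,
         3.84217118e+02],
       [ 0.00000000e+00,  0.00000000e+00,  0.00000000e+00,
         1.00000000e+00]]))]
```

View pics/scene0.png

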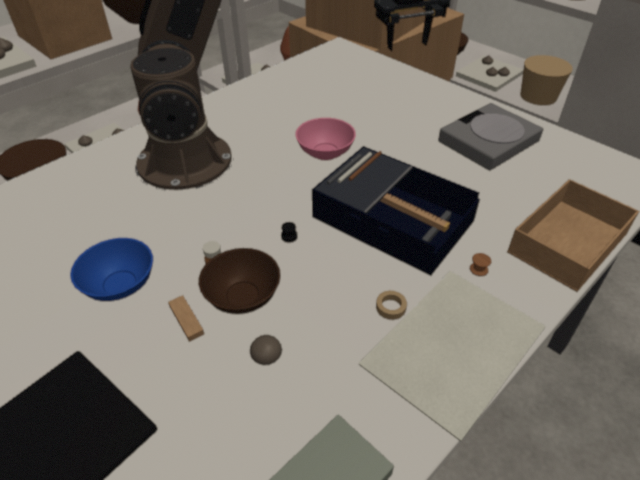

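View pics/top0.png

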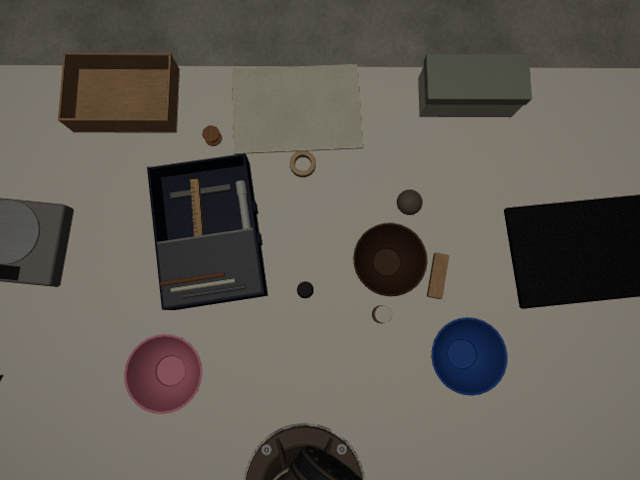

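View pics/wrist0.png

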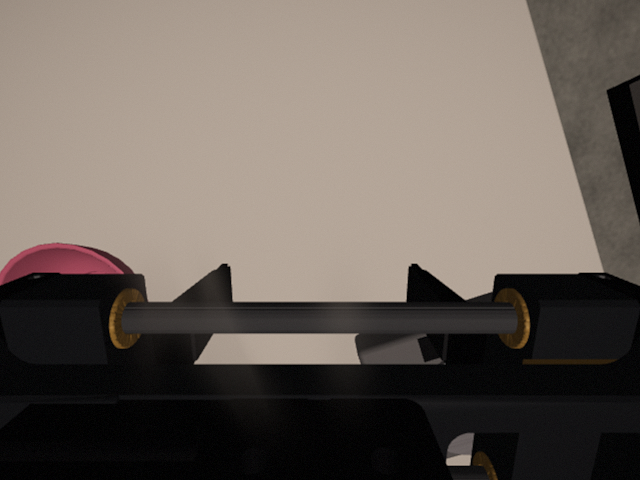

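The brown bowl's rim is centred near (390,259) in top; the blue bowl at (469,356) and the pink bowl at (163,374) are look-alikes. The case is at about (208,232), with the pale stick from (195,180) to (197,236) running under the tray edge. The white-grey torch is at (243,205). Next come the measurements and an enlarged crop.

```bash
python3 - <<'E'
from h import *
c=grab('top'); im=c['image']; s=grab('scene')
hsv=cv2.cvtColor(im,cv2.COLOR_RGB2HSV)
a=cv2.resize(im[145:315,140:275],None,fx=4,fy=4,interpolation=cv2.INTER_CUBIC); cv2.imwrite('pics/case1.png',cv2.convertScaleAbs(a[:,:,::-1],alpha=1.5)[:600])
b=cv2.resize(s['image'][140:275,300:490],None,fx=4,fy=4,interpolation=cv2.INTER_CUBIC); cv2.imwrite('pics/case1s.png',cv2.convertScaleAbs(b[:,:,::-1],alpha=1.6))
b=cv2.resize(im[180:330,340:460],None,fx=4,fy=4,interpolation=cv2.INTER_CUBIC); cv2.imwrite('pics/bowl1.png',cv2.convertScaleAbs(b[:,:,::-1],alpha=1.6))
# stick mask
for name,cc,box in (('top',c,(170,170,215,240)),('scene',s,(370,185,460,240))):
    h=cv2.cvtColor(cc['image'],cv2.COLOR_RGB2HSV); x0,y0,x1,y1=box
    m=np.zeros(h.shape[:2],np.uint8); m[y0:y1,x0:x1]=cv2.inRange(h,(8,60,70),(28,255,255))[y0:y1,x0:x1]
    cn=max(cv2.findContours(m,0,2)[0],key=cv2.contourArea); r=cv2.minAreaRect(cn); print(name,r,cv2.boxPoints(r).tolist())
    if name=='top':
        P=np.array([onz(cc,u,v,36)[:2] for u,v in cv2.boxPoints(r)]); print(P.round(1))
# bowl: ellipse of dark brown
m=cv2.inRange(im,(0,0,0),(75,60,60)); m2=np.zeros_like(m); m2[215:305,340:428]=m[215:305,340:428]
cn=max(cv2.findContours(m2,0,2)[0],key=cv2.contourArea); e=cv2.fitEllipse(cv2.convexHull(cn)); print('bowl',e,cv2.boundingRect(cn))
print(onz(c,*e[0],62), [np.linalg.norm(onz(c,e[0][0]+e[1][0]/2,e[0][1],62)-onz(c,*e[0],62))])
# case outer: dark mask
m=cv2.inRange(im,(0,0,0),(95,95,95)); m2=np.zeros_like(m); m2[145:320,140:275]=m[145:320,140:275]
cn=max(cv2.findContours(m2,0,2)[0],key=cv2.contourArea); ap=cv2.approxPolyDP(cn,4,True)[:,0]; print(ap.tolist()); 
for z in (84,): print([onz(c,*p,z)[:2].round(0).tolist() for p in ap])
E
```

```text
top ((195.8658447265625, 206.97238159179688), (56.66901779174805, 7.939683437347412), 85.68397521972656) [[189.77487182617188, 179.01699829101562], [197.69204711914062, 178.41946411132812], [201.95681762695312, 234.92776489257812], [194.03964233398438, 235.52529907226562]]
[[654.5 253.4]
 [655.9 235.9]
 [528.3 221.9]
 [526.9 239.1]]
scene ((415.4000549316406, 211.20001220703125), (71.55416870117188, 10.733125686645508), 26.56505012512207) [[381.00006103515625, 200.00001525878906], [385.800048828125, 190.40000915527344], [449.800048828125, 222.40000915527344], [445.00006103515625, 232.00001525878906]]
bowl ((389.78582763671875, 259.26165771484375), (72.174560546875, 73.74436950683594), 121.83958435058594) (354, 223, 73, 73)
[ 471.81328408 -184.31751902   62.        ] [np.float64(77.0771859772992)]
[[248, 153], [147, 167], [162, 309], [267, 295]]
[[698.0, 119.0], [666.0, 332.0], [367.0, 286.0], [395.0, 73.0]]
```

View pics/case1.png

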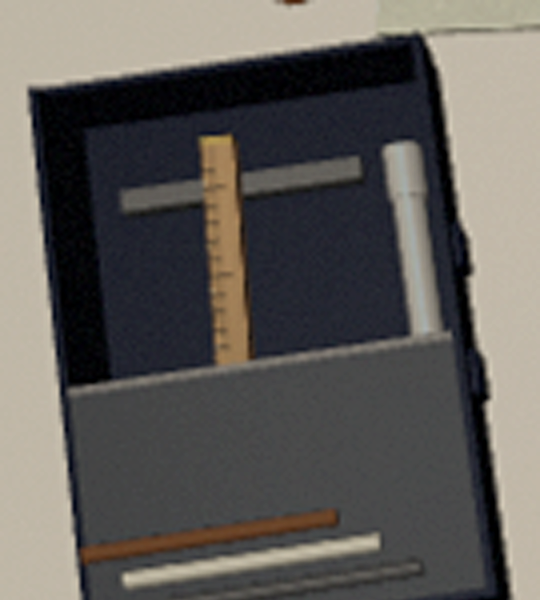

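View pics/case1s.png

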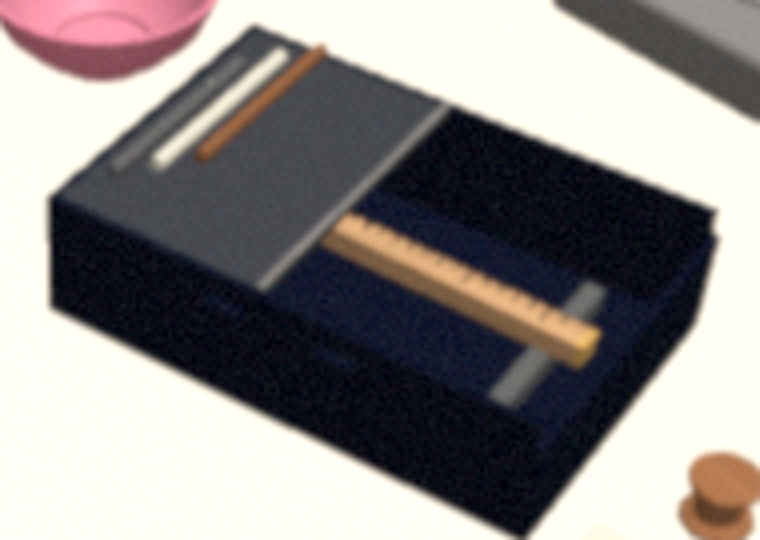

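View pics/bowl1.png

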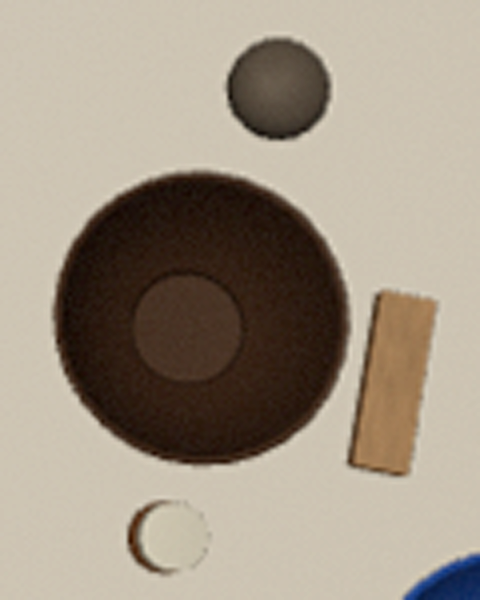

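Stick crop: pale graduated body with a brass end at about (195,180), and the other end under the tray. It is the only such stick in the case. The brown bowl, with the cobble, jar and box around it, fits the description. Next I refine the case frame, cross-check with the scene view and plan the approach.

```bash
cat >> h.py <<'E'
def pose():
    s=env.state(); return np.array(s['eef_pos']),R.from_euler('xyz',s['tcp_rot'])
def tool(down,z):  # R with tool x=down, tool z approx z
    x=np.array(down,float);x/=np.linalg.norm(x); z=np.array(z,float); z-=x*(z@x); z/=np.linalg.norm(z)
    return R.from_matrix(np.stack([x,np.cross(z,x),z],1))
def rel(pt,Rt,p0=None,R0=None):
    if p0 is None: p0,R0=pose()
    return R0.inv().apply(pt-p0),(R0.inv()*Rt).as_rotvec()
def rows(pt,Rt,n,op):
    p0,R0=pose(); rv=(R0.inv()*Rt).as_rotvec(); 
    for i in range(n):
        p1=p0+(pt-p0)/n; R1=R0*R.from_rotvec(rv/n); d,r=rel(p1,R1,p0,R0); print(*d.round(1),*r.round(4),op,sep=','); p0,R0=p1,R1
E
python3 - <<'E'
from h import *
c=grab('top'); s=grab('scene')
A=onz(c,157.5,242,84)[:2]; B=onz(c,252.5,228.7,84)[:2]; print('tray edge',A,B,np.linalg.norm(A-B))
yx=(A-B)/np.linalg.norm(A-B); xx=np.array([yx[1],-yx[0]]); print('case ang',np.degrees(np.arctan2(xx[1],xx[0])))
O=(A+B)/2+15*xx; print('case O',O)
far=np.array([655.2,244.7]); u=np.array([.9938,.1106]); mid=far-130*u
print('mid in case',(mid-O)@xx,(mid-O)@yx)
for p in ([*far,36],[*far,20],[*(far-127*u),36]): print('scene proj',proj(s,p))
g=mid+54*u; print('grasp',g)
p0,R0=pose(); print(p0,R0.as_matrix().round(3))
for sg in (1,-1):
    Rt=tool([0,0,-1],[sg*u[0],sg*u[1],0]); print(sg,rel(np.array([*g,36+171+80]),Rt))
E
```

```text
tray edge [504.95603959 301.91201192] [533.35382335 105.65821801] 198.2977199769957
case ang 8.233511634096043
case O [534.00032107 205.93323223]
mid in case -4.419258505783416 25.282233222195774
scene proj (np.float64(446.23543226479603), np.float64(224.25968545517196))
scene proj (np.float64(445.0499173090237), np.float64(229.58461134648445))
scene proj (np.float64(397.1855503793192), np.float64(200.82004635636352))
grasp [579.6712 236.2944]
[266.64563571 565.27998817 404.6019905 ] [[-0.     0.427  0.904]
 [-0.     0.904 -0.427]
 [-1.    -0.    -0.   ]]
1 (array([ 117.62327558, -163.95304348,  423.47480901]), array([-5.51651056e-01, -6.92713512e-05,  1.70965575e-04]))
-1 (array([ 117.62327558, -163.95304348,  423.47480901]), array([2.58994159e+00, 2.27186285e-04, 9.20507005e-05]))
```

```bash
python3 - <<'E'
from h import *
u=np.array([.9938,.1106]); rows(np.array([579.7,236.3,310]),tool([0,0,-1],[*u,0]),10,0.55)
E
```

```text
9.5,-16.4,42.3,-0.0552,-0.0,0.0,0.55
8.5,-16.8,37.2,-0.0552,-0.0,0.0,0.55
7.7,-17.0,32.6,-0.0552,-0.0,0.0,0.55
6.9,-16.9,28.5,-0.0552,-0.0,0.0,0.55
6.2,-16.6,24.8,-0.0552,-0.0,0.0,0.55
5.6,-16.1,21.4,-0.0552,-0.0,0.0,0.55
5.0,-15.6,18.5,-0.0552,-0.0,0.0,0.55
4.5,-14.9,15.8,-0.0552,-0.0,0.0,0.55
4.1,-14.2,13.5,-0.0552,-0.0,0.0,0.55
3.7,-13.4,11.4,-0.0552,-0.0,0.0,0.55
```

```bash
sed -i 's#p1=p0+(pt-p0)/n;#p1=p0+(pt-p0)/(n-i);#' h.py; python3 - <<'E'
from h import *
u=np.array([.9938,.1106]); rows(np.array([579.7,236.3,310]),tool([0,0,-1],[*u,0]),10,0.55)
E
```

```text
9.5,-16.4,42.3,-0.0552,-0.0,0.0,0.55
9.5,-18.7,41.4,-0.0552,-0.0,0.0,0.55
9.5,-21.0,40.3,-0.0552,-0.0,0.0,0.55
9.5,-23.1,39.1,-0.0552,-0.0,0.0,0.55
9.5,-25.3,37.7,-0.0552,-0.0,0.0,0.55
9.5,-27.3,36.3,-0.0552,-0.0,0.0,0.55
9.5,-29.3,34.7,-0.0552,-0.0,0.0,0.55
9.5,-31.1,33.1,-0.0552,-0.0,0.0,0.55
9.5,-32.9,31.3,-0.0552,-0.0,0.0,0.55
9.5,-34.6,29.4,-0.0552,-0.0,0.0,0.55
```

{"method": "jog_arm", "body": {"deltas": [9.5,-16.4,42.3,-0.055,0,0,0.55,9.5,-18.7,41.4,-0.055,0,0,0.55,9.5,-21,40.3,-0.055,0,0,0.55,9.5,-23.1,39.1,-0.055,0,0,0.55,9.5,-25.3,37.7,-0.055,0,0,0.55,9.5,-27.3,36.3,-0.055,0,0,0.55,9.5,-29.3,34.7,-0.055,0,0,0.55,9.5,-31.1,33.1,-0.055,0,0,0.55,9.5,-32.9,31.3,-0.055,0,0,0.55,9.5,-34.6,29.4,-0.055,0,0,0.55]}}

```text
t: 1.6
eef_pos: [590.3, 231.0, 307.6]
tcp_rot: [0.694, 1.567, 0.826]
ft_force: [0.3, 0.6, 1.3]
opening: 0.549
```

```bash
python3 - <<'E'
from h import *
u=np.array([.9938,.1106])
Rt=tool([0,0,-1],[*u,0]); print(pose()[0]); rows(np.array([579.7,236.3,310]),Rt,3,0.55)
c=grab('wrist','wrist1.png')
for p in ([655.2,244.7,36],[527.6,230.5,36]): print(proj(c,p))
E
```

```text
[590.34499724 231.00492591 307.56412718]
-0.8,2.2,-3.3,0.0072,0.0009,-0.0007,0.55
-0.8,2.2,-3.3,0.0072,0.0009,-0.0007,0.55
-0.8,2.2,-3.3,0.0072,0.0009,-0.0007,0.55
(np.float64(324.21376694006807), np.float64(322.8976455720334))
(np.float64(328.52006293236934), np.float64(163.35627606769458))
```

View pics/wrist1.png

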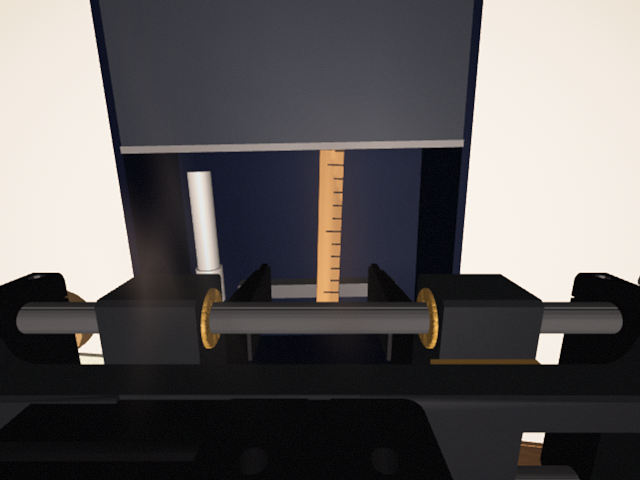

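The wrist view shows the stick centred between the fingers, running from (331,155) to (328,300), about 2 mm towards +y of my estimate. The angle agrees. I correct by 2 mm and descend.

```bash
python3 - <<'E'
from h import *
u=np.array([.9938,.1106])
rows(np.array([579.5,238.3,270]),tool([0,0,-1],[*u,0]),3,0.55)
E
```

```text
12.1,4.2,-4.1,0.0073,0.001,-0.0004,0.55
12.1,4.2,-4.2,0.0073,0.001,-0.0004,0.55
12.1,4.1,-4.2,0.0073,0.001,-0.0004,0.55
```

{"method": "jog_arm", "body": {"deltas": [12,4,-4,0.007,0.001,0,0.55,12,4,-4,0.007,0.001,0,0.55,12,3,-4,0.007,0.001,0,0.55,0,0,0,0,0,0,0.55]}}

```text
t: 2.15
eef_pos: [577.9, 238.6, 267.1]
tcp_rot: [2.758, 1.568, 2.868]
ft_force: [0.6, -0.0, -0.6]
opening: 0.55
```

```bash
python3 - <<'E'
from h import *
u=np.array([.9938,.1106]); print(pose()[0])
rows(np.array([579.5,238.3,206]),tool([0,0,-1],[*u,0]),5,0.55)
E
```

```text
[577.88803679 238.5844879  267.12020783]
12.2,-0.1,0.3,-0.0002,-0.0005,-0.0002,0.55
12.2,-0.1,0.3,-0.0002,-0.0005,-0.0002,0.55
12.2,-0.1,0.3,-0.0002,-0.0005,-0.0002,0.55
12.2,-0.1,0.3,-0.0002,-0.0005,-0.0002,0.55
12.2,-0.1,0.3,-0.0002,-0.0005,-0.0002,0.55
```

{"method": "jog_arm", "body": {"deltas": [12,0,0.3,0,0,0,0.55,12,0,0.3,0,0,0,0.55,12,0,0.3,0,0,0,0.55,12,0,0.3,0,0,0,0.55,6,0,0,0,0,0,0.55,0,0,0,0,0,0,0.55]}}

```text
t: 2.9
eef_pos: [578.9, 239.4, 209.3]
tcp_rot: [2.688, 1.568, 2.799]
ft_force: [-0.3, 0.3, -0.3]
opening: 0.551
```

```bash
python3 - <<'E'
from h import *
u=np.array([.9938,.1106]); print(pose()[0])
rows(np.array([579.5,238.3,206]),tool([0,0,-1],[*u,0]),1,0.55)
grab('wrist','wrist2.png')
c=grab('scene');b=cv2.resize(c['image'][110:275,290:490],None,fx=3.5,fy=3.5,interpolation=cv2.INTER_CUBIC); cv2.imwrite('pics/s2.png',cv2.convertScaleAbs(b[:,:,::-1],alpha=1.6))
E
```

```text
[578.90614055 239.41804489 209.32269292]
3.3,-1.2,0.5,-0.0001,-0.0022,-0.0011,0.55
```

View pics/wrist2.png

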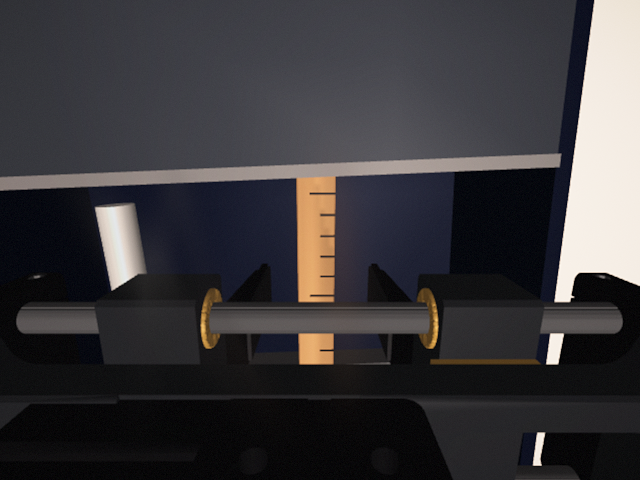

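View pics/s2.png

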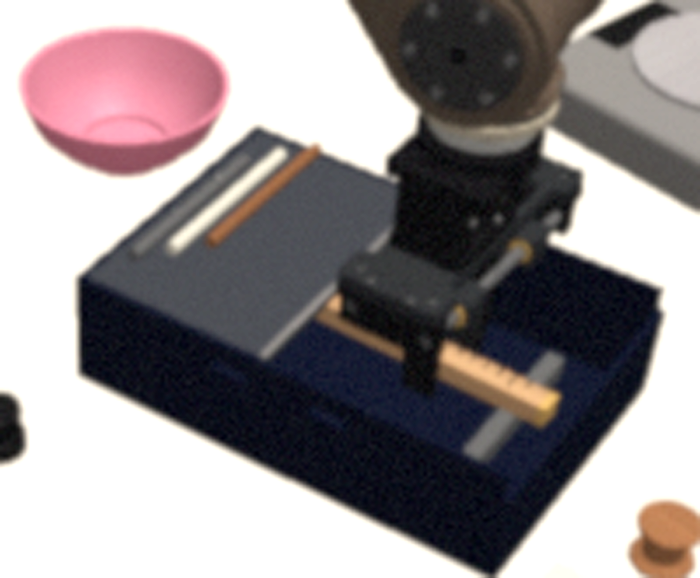

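The fingers straddle the stick, with the stick at column 317 between fingers at 265 and 372. I lower 3 mm and close.

{"method": "jog_arm", "body": {"deltas": [3.5,0,0,0,0,0,0.55,0,0,0,0,0,0,0,0,0,0,0,0,0,0,0,0,0,0,0,0,0,0,0,0,0,0,0,0,0,0,0,0,0,0,0]}}

```text
t: 3.75
eef_pos: [579.1, 239.5, 207.4]
tcp_rot: [1.189, 1.569, 1.3]
ft_force: [0.5, -0.2, -0.8]
opening: 0.188
```

```bash
python3 - <<'E'
from h import *
s=env.state();print(s['eef_pos'],s['ft_force'],s['opening']*95)
p0,R0=pose(); print(R0.as_matrix().round(4))
print((p0+R0.apply([171,0,0])).round(1))
E
```

```text
[579.14407389 239.52307647 207.39548674] [ 0.46958518 -0.2074846  -0.82980884] 17.84717677264097
[[ 4.000e-04 -1.105e-01  9.939e-01]
 [ 1.600e-03  9.939e-01  1.105e-01]
 [-1.000e+00  1.500e-03  6.000e-04]]
[579.2 239.8  36.4]
```

Gripped: the opening is 17.8 mm against the stick's 18 mm. I now tilt 12° about the hidden end, raising that end slightly.

```bash
cat >> h.py <<'E'
def tilt(total,n,rise,slide,loc=np.array([179.4,0,-184.])):
    p0,R0=pose(); E0=p0+R0.apply(loc)
    p,Rr=p0,R0
    for i in range(1,n+1):
        R1=R0*R.from_rotvec([0,total*i/n,0]); E=E0+np.array([0,0,rise*i/n])+R0.apply([0,0,slide*i/n]); p1=E-R1.apply(loc)
        d,r=rel(p1,R1,p,Rr); print(*d.round(1),*r.round(4),0,sep=','); p,Rr=p1,R1
E
python3 - <<'E'
from h import *
tilt(-0.21,7,4,0)
E
```

```text
-6.0,0.0,-5.5,0.0,-0.03,-0.0,0
-6.0,0.0,-5.4,0.0,-0.03,0.0,0
-6.0,0.0,-5.4,0.0,-0.03,0.0,0
-6.0,0.0,-5.4,0.0,-0.03,0.0,0
-6.0,0.0,-5.4,0.0,-0.03,0.0,0
-6.0,0.0,-5.4,-0.0,-0.03,-0.0,0
-6.0,0.0,-5.4,-0.0,-0.03,-0.0,0
```

{"method": "jog_arm", "body": {"deltas": [-6,0,-5.4,0,-0.03,0,0,-6,0,-5.4,0,-0.03,0,0,-6,0,-5.4,0,-0.03,0,0,-6,0,-5.4,0,-0.03,0,0]}}

```text
t: 4.25
eef_pos: [555.0, 236.8, 231.7]
tcp_rot: [0.013, 1.442, 0.124]
ft_force: [0.8, 0.0, -0.7]
opening: 0.187
```

```bash
cat >> h.py <<'E'
def ends(loc=np.array([179.4,0,-54.])):
    p,Rr=pose(); s=env.state()
    # case frame
    O=np.array([534.,206]); a=np.radians(8.3); xx=np.array([np.cos(a),np.sin(a)]); yy=np.array([-xx[1],xx[0]])
    for k in (-130,0,130):
        q=p+Rr.apply(loc+[0,0,k]); print('case',((q[:2]-O)@xx).round(1),((q[:2]-O)@yy).round(1),q[2].round(1),'world',q.round(1))
    print('tilt',np.degrees(np.arcsin(Rr.as_matrix()[2,2])).round(2),'F',s['ft_force'].round(1),'M',s['moment'].round(2),'op',round(s['opening']*95,2),s['t'])
E
python3 - <<'E'
from h import *
ends()
E
```

```text
case -134.2 33.2 30.2 world [396.4 219.5  30.2]
case -5.3 28.8 46.9 world [524.6 233.7  46.9]
case 123.5 24.4 63.6 world [652.7 247.9  63.6]
tilt 7.37 F [ 0.8  0.  -0.7] M [ 0.06  0.05 -0.07] op 17.79 4.25
```

{"method": "jog_arm", "body": {"deltas": [-6,0,-5.4,0,-0.03,0,0,-6,0,-5.4,0,-0.03,0,0,-6,0,-5.4,0,-0.03,0,0,0,0,0,0,0,0,0]}}

```text
t: 4.75
eef_pos: [534.3, 234.5, 248.8]
tcp_rot: [0.008, 1.344, 0.119]
ft_force: [0.4, -0.2, -0.3]
opening: 0.185
```

```bash
python3 - <<'E'
from h import *
ends()
c=grab('scene');b=cv2.resize(c['image'][90:275,290:490],None,fx=3.5,fy=3.2,interpolation=cv2.INTER_CUBIC); cv2.imwrite('pics/s3.png',cv2.convertScaleAbs(b[:,:,::-1],alpha=1.6))
p,Rr=pose()
print(proj(c,p+Rr.apply([179.4,0,76])), proj(c,p+Rr.apply([171.4,0,76])),proj(c,p+Rr.apply([187.4,0,76])))
E
```

```text
case -134.5 33.3 32.7 world [396.1 219.5  32.7]
case -7.9 29.0 61.8 world [522.  233.5  61.8]
case 118.7 24.6 91.0 world [647.9 247.5  91. ]
tilt 12.98 F [ 0.4 -0.2 -0.3] M [0.01 0.15 0.05] op 17.54 4.75
(np.float64(448.47155232872103), np.float64(203.0375730094655)) (np.float64(448.32808781943174), np.float64(199.88464204274737)) (np.float64(448.6138321993002), np.float64(206.16446907673776))
```

View pics/s3.png

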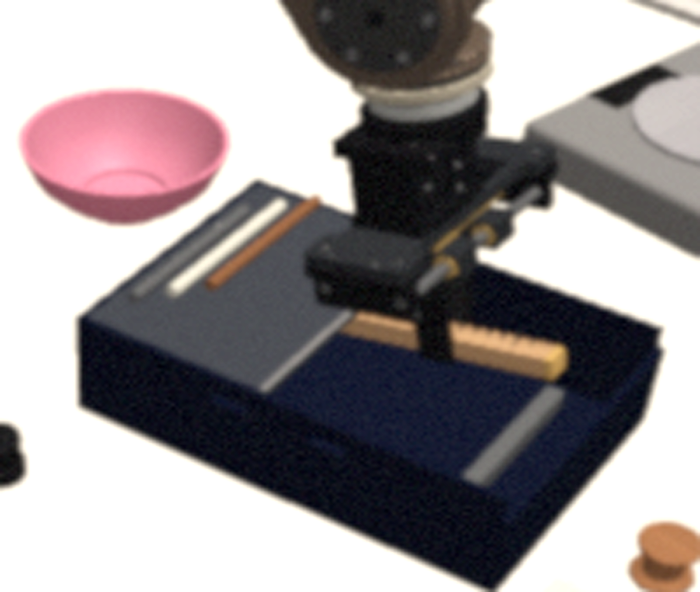

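The far end is seen at (449.4,203.1) against the predicted (448.5,203.0), so the stick is firm in the grip. There is about 10 mm of clearance under the tray edge. I draw it along its own axis.

{"method": "jog_arm", "body": {"deltas": [0,0,12,0,0,0,0,0,0,12,0,0,0,0,0,0,12,0,0,0,0,0,0,12,0,0,0,0,0,0,12,0,0,0,0]}}

```text
t: 5.42
eef_pos: [597.4, 241.4, 262.3]
tcp_rot: [0.009, 1.346, 0.119]
ft_force: [-0.2, 0.4, 0.0]
opening: 0.188
```

```bash
python3 - <<'E'
from h import *
ends()
E
```

```text
case -71.3 31.0 46.3 world [458.9 226.4  46.3]
case 55.3 26.7 75.4 world [584.9 240.4  75.4]
case 181.9 22.3 104.4 world [710.8 254.3 104.4]
tilt 12.91 F [-0.2  0.4  0. ] M [0.01 0.15 0.  ] op 17.86 5.425
```

{"method": "jog_arm", "body": {"deltas": [0,0,12,0,0,0,0,0,0,12,0,0,0,0,0,0,12,0,0,0,0,0,0,12,0,0,0,0,0,0,12,0,0,0,0,0,0,8,0,0,0,0]}}

```text
t: 6.18
eef_pos: [668.2, 249.2, 278.4]
tcp_rot: [0.009, 1.346, 0.119]
ft_force: [-1.4, -0.7, -0.7]
opening: 0.188
```

```bash
python3 - <<'E'
from h import *
ends()
c=grab('scene');b=cv2.resize(c['image'][90:275,290:490],None,fx=3.5,fy=3.2,interpolation=cv2.INTER_CUBIC); cv2.imwrite('pics/s4.png',cv2.convertScaleAbs(b[:,:,::-1],alpha=1.6))
c=grab('top','t4.png')
E
```

```text
case -0.1 28.5 62.5 world [529.7 234.2  62.5]
case 126.5 24.1 91.5 world [655.7 248.1  91.5]
case 253.1 19.7 120.5 world [781.6 262.1 120.5]
tilt 12.9 F [-1.4 -0.7 -0.7] M [0.  0.1 0. ] op 17.82 6.175
```

View pics/s4.png

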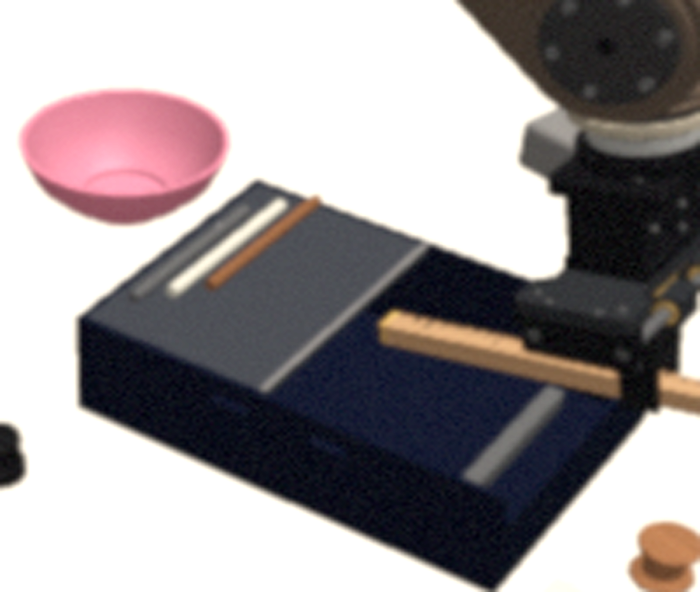

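View pics/t4.png

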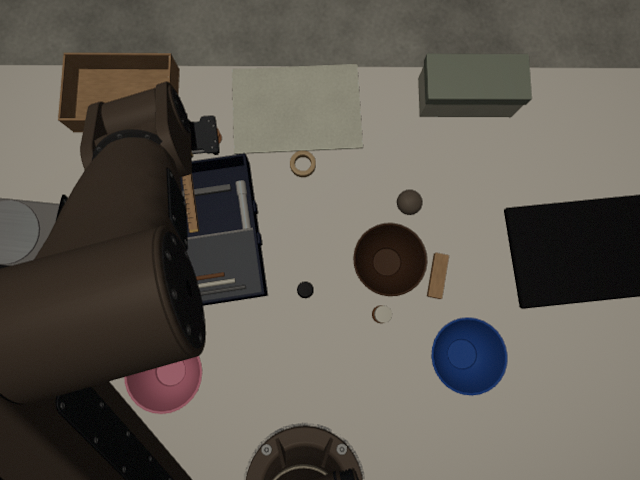

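The near brass end, at crop (388,325), is clear of the tray edge. Now straight up, then level.

```bash
python3 - <<'E'
from h import *
p,Rr=pose(); rows(p+[6,0,130],Rr,6,0)
E
```

```text
-20.9,-0.1,5.8,0.0,0.0,0.0,0
-20.9,-0.1,5.8,0.0,0.0,0.0,0
-20.9,-0.1,5.8,0.0,0.0,0.0,0
-20.9,-0.1,5.8,0.0,0.0,0.0,0
-20.9,-0.1,5.8,0.0,0.0,0.0,0
-20.9,-0.1,5.8,0.0,0.0,0.0,0
```

{"method": "jog_arm", "body": {"deltas": [-21,0,6,0,0,0,0,-21,0,6,0,0,0,0,-21,0,6,0,0,0,0,-21,0,6,0,0,0,0,-21,0,6,0,0,0,0,-21,0,6,0,0,0,0,0,0,0,0,0,0,0]}}

```text
t: 7.15
eef_pos: [673.6, 249.7, 411.4]
tcp_rot: [0.006, 1.35, 0.117]
ft_force: [-0.3, 0.2, -1.5]
opening: 0.188
```

```bash
python3 - <<'E'
from h import *
ends()
# target over bowl: stick centre at (471.8,-184.3,z); yaw choice
for yaw in (-40,-20,0):
    a=np.radians(yaw); Rt=tool([0,0,-1],[np.cos(a),np.sin(a),0]); pt=np.array([471.8,-184.3,107])-Rt.apply([179.4,0,-54]); print(yaw,pt,np.hypot(*pt[:2]))
    print(rel(pt,Rt))
E
```

```text
case 4.2 28.1 196.1 world [534.1 234.4 196.1]
case 131.0 23.8 224.5 world [660.2 248.5 224.5]
case 257.8 19.5 253.0 world [786.3 262.5 253. ]
tilt 12.63 F [-0.3  0.2 -1.5] M [-0.01  0.17 -0.07] op 17.82 7.15
-40 [ 513.16639993 -219.01053092  286.4       ] 557.947458700823
(array([  75.20540091, -448.22634594, -233.50688626]), array([ 0.80574673,  0.20778375, -0.09036052]))
-20 [ 522.54340152 -202.76908774  286.4       ] 560.5059405727873
(array([  77.65541914, -433.12474616, -222.66014802]), array([ 0.4581558 ,  0.21627271, -0.05193506]))
0 [ 525.8 -184.3  286.4] 557.1643653357597
(array([  78.83274833, -415.1306298 , -217.50861348]), array([ 0.11051807,  0.22017193, -0.01347844]))
```

Both ends are above 100 mm and clear of the case. I travel high to above the bowl.

```bash
cat >> h.py <<'E'
def tgt(z,yaw=-20):
    a=np.radians(yaw); Rt=tool([0,0,-1],[np.cos(a),np.sin(a),0]); return np.array([471.8,-184.3,z])-Rt.apply([179.4,0,-54]),Rt
E
python3 - <<'E'
from h import *
rows(*tgt(200),14,0)
E
```

```text
-0.9,-30.9,-14.5,0.0327,0.0154,-0.0037,0
-0.6,-31.4,-13.4,0.0327,0.0154,-0.0037,0
-0.3,-31.8,-12.4,0.0327,0.0154,-0.0037,0
0.0,-32.2,-11.4,0.0327,0.0154,-0.0037,0
0.3,-32.6,-10.3,0.0327,0.0154,-0.0037,0
0.6,-32.9,-9.2,0.0327,0.0154,-0.0037,0
0.8,-33.2,-8.1,0.0327,0.0154,-0.0037,0
1.1,-33.4,-7.0,0.0327,0.0154,-0.0037,0
1.3,-33.6,-5.9,0.0327,0.0154,-0.0037,0
1.5,-33.8,-4.8,0.0327,0.0154,-0.0037,0
1.7,-33.9,-3.7,0.0327,0.0154,-0.0037,0
1.9,-34.0,-2.5,0.0327,0.0154,-0.0037,0
2.0,-34.1,-1.4,0.0327,0.0154,-0.0037,0
2.2,-34.1,-0.2,0.0327,0.0154,-0.0037,0
```

{"method": "jog_arm", "body": {"deltas": [-1,-31,-14.5,0.033,0.015,-0.004,0,-0.5,-31.5,-13.5,0.033,0.015,-0.004,0,0,-32,-12.5,0.033,0.015,-0.004,0,0,-32,-11.5,0.033,0.015,-0.004,0,0.5,-32.5,-10.5,0.033,0.015,-0.004,0,0.5,-33,-9,0.033,0.015,-0.004,0,1,-33,-8,0.033,0.015,-0.004,0,1,-33.5,-7,0.033,0.015,-0.004,0]}}

```text
t: 8.15
eef_pos: [580.5, -13.9, 382.2]
tcp_rot: [0.109, 1.489, -0.051]
ft_force: [0.3, 0.8, -0.3]
opening: 0.188
```

```bash
python3 - <<'E'
from h import *
ends(); rows(*tgt(190),7,0)
E
```

```text
case -146.3 -172.1 188.5 world [414.1  14.5 188.5]
case -22.7 -211.0 199.0 world [542.   -6.1 199. ]
case 100.9 -249.9 209.6 world [669.9 -26.7 209.6]
tilt 4.65 F [ 0.3  0.8 -0.3] M [-0.02  0.04  0.04] op 17.83 8.15
1.3,-28.0,-4.0,0.027,0.0114,-0.0024,0
1.4,-28.1,-3.2,0.027,0.0114,-0.0024,0
1.5,-28.1,-2.5,0.027,0.0114,-0.0024,0
1.6,-28.2,-1.7,0.027,0.0114,-0.0024,0
1.6,-28.2,-0.9,0.027,0.0114,-0.0024,0
1.7,-28.2,-0.1,0.027,0.0114,-0.0024,0
1.8,-28.2,0.7,0.027,0.0114,-0.0024,0
```

{"method": "jog_arm", "body": {"deltas": [1.5,-28,-4,0.027,0.011,-0.002,0,1.5,-28,-3,0.027,0.011,-0.002,0,1.5,-28,-2.5,0.027,0.011,-0.002,0,1.5,-28,-2,0.027,0.011,-0.002,0,1.5,-28,-1,0.027,0.011,-0.002,0,0.5,-25,0,0.02,0.01,-0.002,0,0,0,0,0,0,0,0]}}

```text
t: 9.02
eef_pos: [525.9, -177.6, 363.9]
tcp_rot: [1.306, 1.566, 0.983]
ft_force: [0.8, -0.0, -0.7]
opening: 0.186
```

```bash
python3 - <<'E'
from h import *
ends(); rows(*tgt(112),6,0)
c=grab('wrist','w5.png'); grab('scene','s5.png'); grab('top','t5.png')
E
```

```text
case -227.1 -294.9 184.3 world [ 351.8 -118.6  184.3]
case -111.1 -353.5 184.4 world [ 475.1 -159.8  184.4]
case 4.9 -412.1 184.6 world [ 598.4 -201.1  184.6]
tilt 0.06 F [ 0.8 -0.  -0.7] M [-0.   -0.08 -0.04] op 17.66 9.025
12.1,-4.2,0.8,0.0043,0.0002,-0.0007,0
12.1,-4.2,0.8,0.0043,0.0002,-0.0007,0
12.1,-4.2,0.8,0.0043,0.0002,-0.0007,0
12.1,-4.2,0.8,0.0043,0.0002,-0.0007,0
12.1,-4.2,0.9,0.0043,0.0002,-0.0007,0
12.1,-4.1,0.9,0.0043,0.0002,-0.0007,0
```

View pics/s5.png

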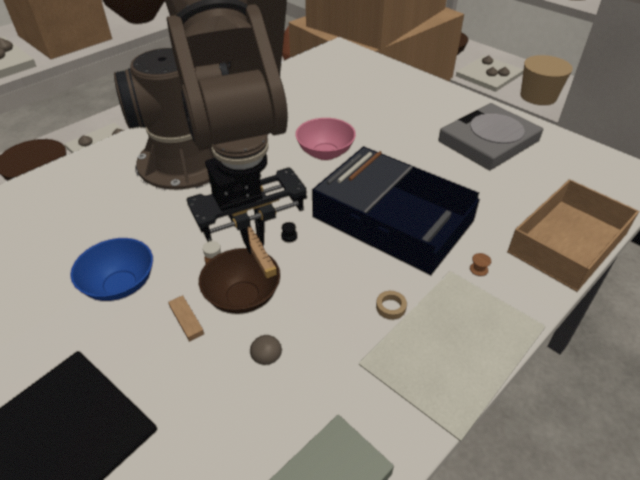

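View pics/t5.png

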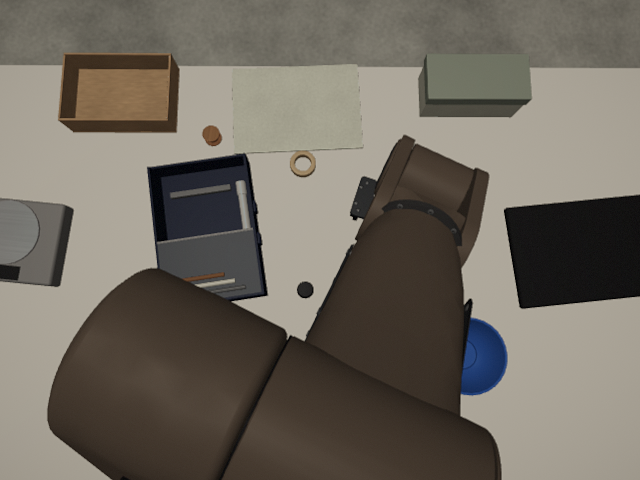

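The stick hangs level over the brown bowl, with its brass end at scene (269,270). The other things look unmoved. I descend gently.

{"method": "jog_arm", "body": {"deltas": [12,-4,1,0.004,0,0,0,12,-4,1,0.004,0,0,0,12,-4,1,0.004,0,0,0,12,-4,1,0.004,0,0,0,12,-4,1,0.004,0,0,0,6,-3,1,0.004,0,0,0,0,0,0,0,0,0,0,0,0,0,0,0,0,0]}}

```text
t: 10.18
eef_pos: [525.3, -199.5, 292.6]
tcp_rot: [1.436, 1.566, 1.092]
ft_force: [0.5, 0.2, -1.5]
opening: 0.188
```

```bash
python3 - <<'E'
from h import *
ends(); rows(*tgt(112),1,0); print(env.state()['qvel'].round(3))
c=grab('scene'); b=cv2.resize(c['image'][200:330,170:310],None,fx=4.5,fy=4.5,interpolation=cv2.INTER_CUBIC); cv2.imwrite('pics/s6.png',cv2.convertScaleAbs(b[:,:,::-1],alpha=1.8))
p,Rr=pose()
f=lambda q:((q[0]-170)*4.5,(q[1]-200)*4.5)
print('far',f(proj(c,p+Rr.apply([179.4,0,76]))))
for a in (0,90,180,270): print(a,f(proj(c,[471.8+80*np.cos(np.radians(a)),-184.3+80*np.sin(np.radians(a)),62])))
E
```

```text
case -229.1 -312.9 113.1 world [ 352.5 -136.7  113.1]
case -114.3 -374.0 113.2 world [ 474.9 -180.5  113.2]
case 0.5 -435.0 113.3 world [ 597.3 -224.4  113.3]
tilt 0.04 F [ 0.5  0.2 -1.5] M [-0.01 -0.05  0.03] op 17.85 10.175
1.2,-4.0,-1.5,0.0052,0.0006,-0.0047,0
[-0.003  0.001 -0.001 -0.001 -0.001  0.   ]
far (np.float64(413.8324001672614), np.float64(481.21145236847923))
0 (np.float64(427.11076891328565), np.float64(442.7033201890459))
90 (np.float64(447.71455032579667), np.float64(244.2716808564829))
180 (np.float64(193.91394353261978), np.float64(243.93070437681382))
270 (np.float64(152.06362463235328), np.float64(442.0589146698761))
```

View pics/s6.png

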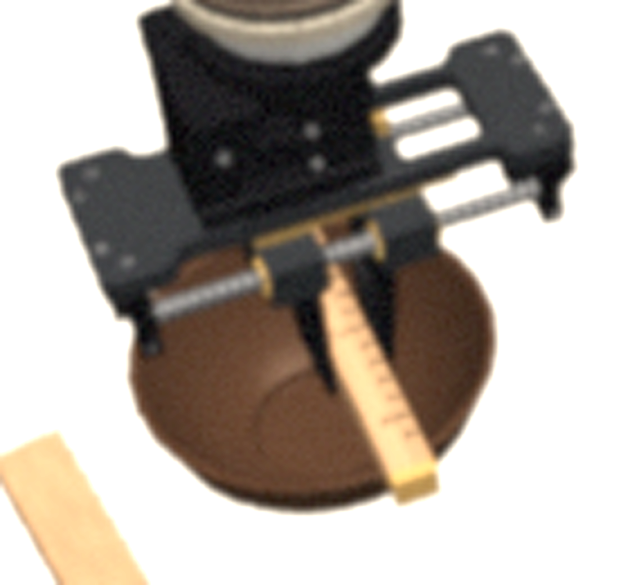

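The far end is seen at about (416,485) in the crop against the predicted (414,481). The bowl rim spans 130–495 as projected. The stick's middle is about 5 mm from the bowl's centre and 51 mm above the rim, level and still. I hand it in.

```bash
python3 - <<'E'
from h import *
print(env.job_done()); s=env.state(); print(s['t'],s['opening'],s['ft_force'])
E
```

```text
the job is handed in; nothing more can be done
None
the job is handed in; nothing more can be done
```

The stick is out of the case and held level across the middle of the brown bowl, still in the gripper. I handed the job in at about 10.3 s, and no verdict is reported.

**What I did:** I gripped the stick 54 mm towards its far end from the middle. I tilted it about 13° about its hidden end and drew it out along its own axis under the tray edge. Then I lifted it clear, carried it high to the bowl and lowered it there.

**Last checks:**
- **Position:** the stick's middle was about 5 mm from the bowl's centre and about 51 mm above the rim, by arm pose and the top view. The scene view agreed to within about 1 pixel.
- **Level and grip:** the tilt was 0.04° and the opening 17.8 mm, matching the 18 mm stick. The arm was still.
- **Force:** the wrist force after each move stayed below about 2 N, with no sign of contact with the case.
- **Other things:** they looked unmoved in the pictures, judged by eye only. The top view was partly hidden by the arm at the end. No check failed or disagreed beyond the 2 mm calibration error.

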